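Park the hot-air nozzles by size

TASK

Put the four loose steel hot-air nozzles away on the parking rail, one standing upright in the middle of each black pad, in order of hood size: the smallest on the pad next to the red clamp, each following one larger, the largest on the pad farthest from the red clamp. Do not knock any nozzle over, and leave them all standing free and still.

Things in the scene. Friction and masses are not known exactly. Their poses are not given: they have to be found in the camera images.
- nozzle_tiny_center (a point): the smallest of four loose upright steel hot-air nozzles, about 40 g, 70 mm tall: a square hood 26 x 26 mm, 30 mm high, with a round neck 20 mm in diameter on its middle, 30 to 70 mm above the underside, gold band at its foot. Grip the neck. Point: centre, 35 mm above the underside (5 mm above the hood). z up, x and y along the hood's sides.
- nozzle_small_center (a point): the second smallest of four loose upright steel hot-air nozzles, about 60 g, 70 mm tall: a square hood 36 x 36 mm, 30 mm high, with a round neck 20 mm in diameter on its middle, 30 to 70 mm above the underside, gold band at its foot. Grip the neck. Point: centre, 35 mm above the underside (5 mm above the hood). z up, x and y along the hood's sides.
- nozzle_medium_center (a point): the second largest of four loose upright steel hot-air nozzles, about 85 g, 70 mm tall: a square hood 47 x 47 mm, 30 mm high, with a round neck 20 mm in diameter on its middle, 30 to 70 mm above the underside, gold band at its foot. Grip the neck. Point: centre, 35 mm above the underside (5 mm above the hood). z up, x and y along the hood's sides.
- nozzle_large_center (a point): the largest of four loose upright steel hot-air nozzles, about 110 g, 70 mm tall: a square hood 58 x 58 mm, 30 mm high, with a round neck 20 mm in diameter on its middle, 30 to 70 mm above the underside, gold band at its foot. Grip the neck. Point: centre, 35 mm above the underside (5 mm above the hood). z up, x and y along the hood's sides.
- pad_a: one end of the row pad_a, b, c, d on the rail: fixed black pad 64 x 64 x 3 mm with white border and centre dot. Origin: centre of its underside, on the rail's top, 20 mm above the work surface (pad top at 23 mm). x across the rail, y along it towards pad_d. Pads are 70 to 95 mm apart and look alike; either end may have the red clamp.
- pad_b: next to pad_a of the row pad_a, b, c, d on the rail: fixed black pad 64 x 64 x 3 mm with white border and centre dot. Origin: centre of its underside, on the rail's top, 20 mm above the work surface (pad top at 23 mm). x across the rail, y along it towards pad_d. Pads are 70 to 95 mm apart and look alike; either end may have the red clamp.
- pad_c: next to pad_d of the row pad_a, b, c, d on the rail: fixed black pad 64 x 64 x 3 mm with white border and centre dot. Origin: centre of its underside, on the rail's top, 20 mm above the work surface (pad top at 23 mm). x across the rail, y along it towards pad_d. Pads are 70 to 95 mm apart and look alike; either end may have the red clamp.
- pad_d: the other end of the row pad_a, b, c, d on the rail: fixed black pad 64 x 64 x 3 mm with white border and centre dot. Origin: centre of its underside, on the rail's top, 20 mm above the work surface (pad top at 23 mm). x across the rail, y along it towards pad_d. Pads are 70 to 95 mm apart and look alike; either end may have the red clamp.
- red_clamp: fixed red end clamp on one end of the rail, beside pad_a or pad_d (a like black clamp is at the other end): a bar 78 x 26 x 10 mm across the rail with a round knob 24 mm in diameter, 26 mm high in all. Origin: centre of its underside on the rail's top, 69 to 82 mm from the nearest pad's centre.
Mind the look-alikes: they are no part of the job. What is shaped like the part that bears nozzle_small_center but blue is not meant. What is shaped like the part that bears nozzle_medium_center but blue is not meant.

How it is judged:
By the outcome, as a careful person would: the job done as asked, in the order asked, and still so for the second after the job is handed in, with the robot touching nothing.
It also fails if it takes over 96 s, if anything falls off the work surface, if the arm or the gripper's body presses on something with over 40 N, if the wrist force passes 120 N, or if a joint passes its speed limit or range.

ROBOT

A 6-joint arm with a two-finger parallel gripper is mounted at the origin on the work surface. World frame = base frame: x ahead of the robot, y to its left, z up, the work surface at z = 0. Lengths are in m, angles in rad, forces in N, time in s.
With the tool pointing down it reaches from about 0.35 to 0.775 m from the base axis. Payload 5.5 kg.
Tool frame: the origin (TCP) lies at the very end of the fingers, on their centre line; the grasp point (between the pads) lies 19 mm behind it; z points along the fingers, y is the direction in which the jaws open and shut (so a half turn about z gives the same grasp; the last joint's range is limited). The gripper opens to 85 mm and grips with 20 to 120 N. Pads are 22 mm wide; open, the fingers measure 114 mm over their backs; the gripper's body (76 mm by 85 mm) begins 54 mm behind the grasp point. The pads swing forward as they close: fully open they stand 13 mm farther back than shut.
Start: joints at [-0.14, 0.313, 0.046, 1.304, 0, 1.431], TCP at [0.575, -0, 0.231] pointing down, gripper open.
Joint ranges: [-2.76, 2.76], [-0.86, 1.69], [-1.03, 1.26], [-2.2, 2.34], [-1.47, 1.5], [-3.14, 3.14]. Speed limits (rad/s): [2.57, 2.57, 3.14, 3.14, 3.14, 3.14].

INTERFACE

Orientations are given as a unit quaternion [w, x, y, z].
In Python, from workcell import get_state, read_camera, hand_in, find_in, silhouettes gives the robot as it stands. The module is installed in compiled form; this text tells all that it offers.
- The arm moves only by the tool send_rows, never from a script. Its argument "deltas" is a list that holds one entry, the list of rows, each a list of 6 numbers: the shift along the world's x, y, z in cm, then the turn, a rotation vector about the world's x, y, z in degrees. In form: [[[dx, dy, dz, wx, wy, wz], ...]]. A call has 1 to 12 rows; each row is the pose to reach, as a shift and turn from the pose commanded when the call began; what a row does not reach only later rows make up. A row lasts 1/10 s, in which the tool goes at most 50 mm and 8.59 degrees, less where a joint would pass 70% of its speed; a pose out of reach is approached as far as the arm can. A call with a gripper value outside its range is refused whole. "jaw" is the opening, from -1 (shut) to 1 (fully open), so that 0 is half open, set as the call begins (left out, the last holds). The fingers move at their own pace and stop on an object; "force" is the grip in N (left out, the last holds). Time passes only in rows, so rows that repeat a pose let the fingers close. It gives the time, the measured TCP pose, the force and the opening at its end, in the units of the state.
- get_state(): the state, without advancing time (a new reading comes with each control period).
- read_camera(name): name is "scene" or "side" or "wrist"; returns a dict with "img" (400x640x3 uint8, red, green, blue), "z_map" (400x640 float32, m along the optical axis (not along the pixel's ray), 0 where there is no reading), "vfov" (degrees; the focal length in pixels is half the picture's height over the tangent of half this angle, whatever the lens; pixels are square), "cx", "cy" (the principal point, pixels), "R" (3x3) and "t" (3): a world point X has camera coordinates R X + t; the wrist camera has in their place "hand_eye" (4x4, takes a point from camera to tool coordinates, whose origin is the TCP and whose axes are the flange's). Camera axes: x right, y down, z forward; pixel columns grow to the right and rows downward; lengths in m; the calibration is good to about 2 mm. The wrist camera is an equidistant fisheye: a pixel r from the principal point sees the ray r / f radians off the axis. A picture is of the moment at which its call begins: read the wrist's pose just before it.
- hand_in(): hands the job in, once; it reports no verdict.
Trained networks look in a picture, given as the dict that the camera call returned (one of the last four; its "shot" number tells which), for a name from the list of things; names that differ only in an ending like _2 or _b are one class to them, and where a whole thing is asked for, a point or a joint stands for the part that bears it (a point fixed in the world has none). Each returns a list of dicts, best first, with "conf" (0 to 1); they miss things now and then, are a little off and sometimes report something else, mostly with a low value. They report only what shows in the picture. A call takes as long as a camera call. They do not tell look-alikes from the thing itself.
- find_in(picture, thing): "box" ([centre column, centre row, width, height] in pixels, round what is visible of it).
- silhouettes(picture, thing): "mask" (400x640 bool, what is visible of it) and "box" ([centre column, centre row, width, height] in pixels, round what is visible of it).
The state is a dict: "clock": time; "joint_pos": joint angles; "qvel": joint speeds; "tau": joint torques, N m; "tcp_pos": TCP position; "orientation": TCP orientation; "wrist_force": force on the tool from outside, world axes, zero at the start; "ft_torque": the same for the moment, N m; "finger_gap": finger opening in m.
Only numpy, scipy, OpenCV 4.12 (cv2) and the standard library are available. Lean on these libraries where they do the work, as an engineer would, in place of code of your own. Each camera call takes 0.05 s, during which the arm holds its last target.

## Working session

There is one attempt and no reset: what is moved stays moved. The work goes in short steps, Python scripts to look and compute and a tool call to move; the robot and the scene stay as the last step left them, time stands still between calls to the robot, and variables do not carry over. Pictures are saved under pics/ and viewed, and the job is handed in when it is done.

Besides the shell and the picture viewer there is one more tool, called after "Request:" as name(argument=value, ...), one argument or row to a line, values as JSON. send_rows: Moves the arm, as the interface text tells. Its arguments: {"type":"object","properties":{"deltas":{"type":"array","items":{"type":"array","items":{"type":"array","items":{"type":"number"}}}},"jaw":{"type":"number"},"force":{"type":"number"}},"required":["deltas"]}

```bash
mkdir -p pics; cat > h.py <<'E'
import numpy as np, cv2
from workcell import *
def save(n,im): cv2.imwrite('pics/'+n,cv2.cvtColor(np.ascontiguousarray(im),cv2.COLOR_RGB2BGR))
def world(p):
    f=200/np.tan(np.radians(p['vfov'])/2)
    v,u=np.mgrid[0:400,0:640]
    z=p['z_map']; X=np.stack([(u-p['cx'])/f*z,(v-p['cy'])/f*z,z],-1)
    W=(X-np.array(p['t']))@np.array(p['R'])
    W[z==0]=np.nan
    return W
E
python3 - <<'E'
from h import *
s=get_state(); print(s)
for n in ['scene','side']:
    p=read_camera(n); save(n+'0.png',p['img']); np.savez(n+'0.npz',**{k:v for k,v in p.items()})
    print(n,p['vfov'],p['R'],p['t'])
E
```

```text
{'clock': 0.0, 'joint_pos': array([-1.39627323e-01,  3.14018587e-01,  4.49463118e-02,  1.30358653e+00,
        3.73535296e-05,  1.43121962e+00]), 'qvel': array([-1.25521975e-03,  1.07751942e-03, -6.78491813e-05,  7.82163942e-04,
       -1.37065913e-04,  1.15052758e-03]), 'tau': array([-2.90074182e-03, -4.80629075e+01,  2.98531097e+01,  1.95313990e-02,
       -3.83516899e-04, -4.27451073e-05]), 'tcp_pos': array([5.74480318e-01, 5.90215906e-05, 2.30385164e-01]), 'orientation': array([-7.54948466e-04,  7.07124383e-01,  7.07088566e-01, -5.45537007e-04]), 'wrist_force': array([ 0.17882433,  0.07581606, -0.5476    ]), 'ft_torque': array([-0.00474948, -0.00241558, -0.00678316]), 'finger_gap': 0.08544031785757028}
scene 57.9866415936343 [[-0.22525601  0.97428912 -0.0045202 ]
 [ 0.59554451  0.13401534 -0.79206479]
 [-0.77109433 -0.18110934 -0.61042029]] [ 0.08730995 -0.26624348  1.30292372]
side 44.842944740197986 [[ 0.83522079 -0.54975486  0.01326014]
 [-0.26183728 -0.418772   -0.86952357]
 [ 0.48357778  0.72277217 -0.4937134 ]] [-0.41357111  0.16839146  0.79293696]
```

```bash
sleep 1; ls pics
```

```text
scene0.png
side0.png
```

View pics/scene0.png

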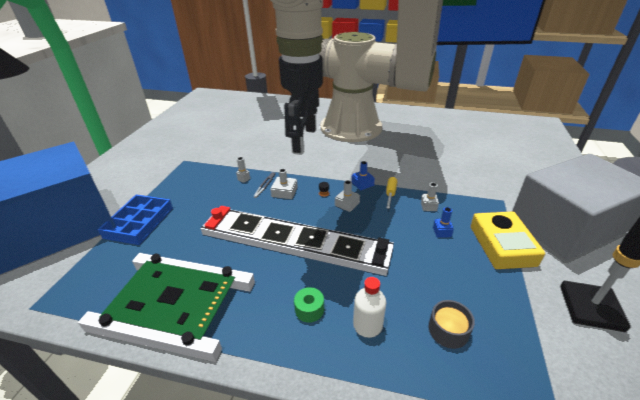

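View pics/side0.png

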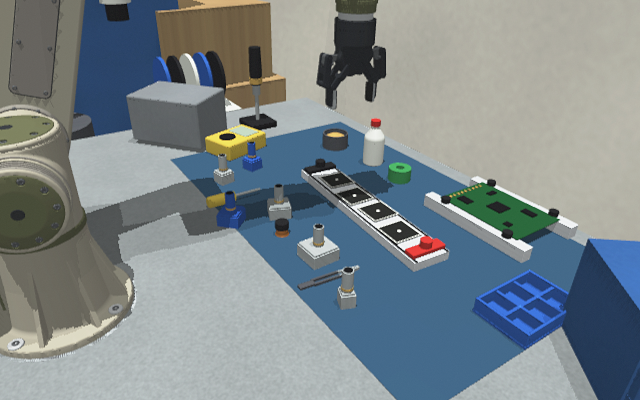

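Scene view: the steel nozzles are at (242,170), (284,184), (347,195) and (431,196). The blue look-alikes, at (363,177) and (444,222), are not meant. The rail runs from the red clamp (217,215) to the black clamp (381,250). Next I'll measure these positions.

```bash
cat > m.py <<'E'
from h import *
for n in ['scene','side']:
    p=dict(np.load(n+'0.npz')); W=world(p)
    q=read_camera(n)
    W=world(q); np.save(n+'W.npy',W)
    vis=cv2.resize(q['img'],None,fx=1,fy=1).copy()
    for th in ['nozzle_tiny_center','nozzle_small_center','nozzle_medium_center','nozzle_large_center','pad_a','red_clamp']:
        for d in silhouettes(q,th):
            if d['conf']<.3: continue
            m=d['mask']; w=W[m]; w=w[~np.isnan(w[:,0])]
            col=q['img'][m].mean(0).astype(int)
            out=''
            if th.startswith('noz'):
                zt=np.percentile(w[:,2],98)
                nk=w[(w[:,2]>.036)&(w[:,2]<.064)]; hd=w[(w[:,2]<.032)&(w[:,2]>.027)]
                tp=w[w[:,2]>zt-.004]
                out=f"zt {zt:.3f} top {tp.mean(0).round(4)} neck {nk.mean(0).round(4) if len(nk) else 0}"
                if len(hd)>8:
                    c,sz,a=cv2.minAreaRect((hd[:,:2]*1000).astype(np.float32)); out+=f" hood c {np.round(c,1)} sz {np.round(sz,1)} a {a:.1f}"
            else:
                c,sz,a=cv2.minAreaRect((w[:,:2]*1000).astype(np.float32)); out=f"med {np.median(w,0).round(4)} rect {np.round(c,1)} {np.round(sz,1)} {a:.1f}"
            print(n,th,round(d['conf'],2),np.round(d['box']),col,out)
E
python3 m.py
```

```text
scene nozzle_tiny_center 0.48 [243. 168.   8.  24.] [113 116 116] zt 0.071 top [ 0.3995 -0.2429  0.0696] neck [ 0.4042 -0.2402  0.0498] hood c [ 403.3 -240.3] sz [13.9 25. ] a 29.5
scene nozzle_small_center 0.88 [443. 225.  16.  33.] [ 40  70 135] zt 0.071 top [0.5063 0.3072 0.0696] neck [0.511  0.3063 0.0498] hood c [507.  307.2] sz [30.2 34.8] a 9.3
scene nozzle_small_center 0.67 [430. 198.  15.  26.] [119 124 124] zt 0.071 top [0.4135 0.2759 0.0697] neck [0.4176 0.2753 0.0498] hood c [412.1 275.7] sz [31.8 31.8] a 11.4
scene nozzle_small_center 0.32 [350. 198.  23.  33.] [105 109 111] zt 0.070 top [0.4496 0.0678 0.0693] neck [0.454  0.068  0.0497] hood c [448.5  68.1] sz [43.6 48.3] a 72.5
scene nozzle_medium_center 0.94 [364. 174.  22.  26.] [ 36  59 111] zt 0.070 top [0.3494 0.093  0.0692] neck [0.353  0.094  0.0503] hood c [346.7  92.5] sz [45.2 43.6] a 45.1
scene nozzle_medium_center 0.85 [350. 194.  26.  35.] [105 109 110] zt 0.070 top [0.4499 0.0676 0.0693] neck [0.454  0.068  0.0497] hood c [448.5  68.4] sz [43.5 48.3] a 73.7
scene pad_a 0.88 [312. 238.  34.  28.] [79 80 77
[... 1585 characters left out ...]
56.3] a 1.3
side nozzle_large_center 0.71 [377. 212.  40.  19.] [94 96 93] zt 0.024 top [ 0.6103 -0.0674  0.0223] neck 0
side pad_a 0.81 [336. 184.  37.  15.] [62 63 62] med [0.6212 0.0995 0.0222] rect [630.3 120.6] [125.1  74.1] 67.2
side pad_a 0.8 [379. 212.  36.  20.] [80 81 78] med [ 0.6092 -0.0685  0.0223] rect [610.2 -67.2] [63.9 64.2] 88.1
side pad_a 0.79 [399. 234.  44.  23.] [93 95 92] med [ 0.5927 -0.1519  0.0221] rect [ 597.2 -146.3] [72.9 72.1] 86.5
side pad_a 0.59 [355. 197.  43.  22.] [81 83 81] med [0.6083 0.0108 0.0222] rect [611.8  16.5] [73.6 69.7] 87.5
side red_clamp 0.86 [424. 245.  38.  20.] [196  57  53] med [ 0.5855 -0.2282  0.0296] rect [ 595.6 -219.8] [84.7 38.8] 1.8
```

```bash
python3 - <<'E'
import cv2
a=cv2.imread('pics/scene0.png')[150:280,190:470]; cv2.imwrite('pics/crop1.png',cv2.resize(a,None,fx=2.8,fy=2.8,interpolation=cv2.INTER_CUBIC))
E
```

```text
(no output)
```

View pics/crop1.png

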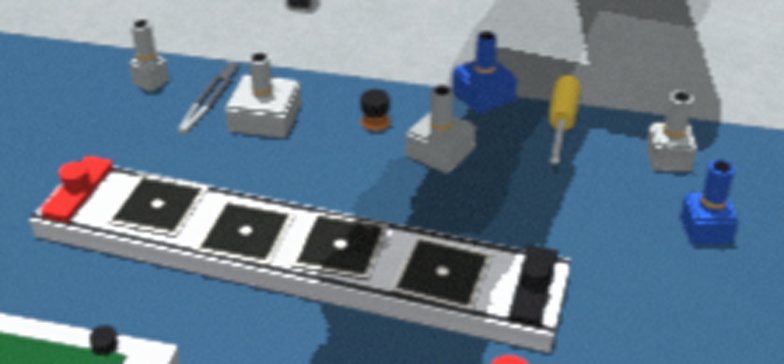

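Identification by hood size: (242,170) is tiny, (431,196) small, (347,195) medium and (284,184) large. The networks' measured sizes agree, at about 25, 33, 45 and 56 mm. The two fixed cameras differ by about 5 mm, so I'll refine with the wrist camera.

```bash
cat >> h.py <<'E'
from scipy.spatial.transform import Rotation as Ro
def wrist():
    s=get_state(); p=read_camera('wrist'); return s,p
def wpts(s,p):
    f=200/np.tan(np.radians(p['vfov'])/2)
    v,u=np.mgrid[0:400,0:640]; dx=u-p['cx']; dy=v-p['cy']; r=np.hypot(dx,dy)+1e-9; th=r/f
    z=p['z_map']; rad=np.tan(th)*z
    X=np.stack([dx/r*rad,dy/r*rad,z],-1)
    H=np.array(p['hand_eye']); X=X@H[:3,:3].T+H[:3,3]
    w,x,y,zz=s['orientation']; R=Ro.from_quat([x,y,zz,w]).as_matrix()
    W=X@R.T+s['tcp_pos']; W[(z==0)|(th>1.4)]=np.nan
    return W
E
python3 - <<'E'
from h import *
s,p=wrist(); save('w0.png',p['img']); W=wpts(s,p); np.save('w0.npy',W); print(p['vfov'],p['cx'],p['cy'],np.round(p['hand_eye'],3).tolist())
print(np.nanpercentile(W[...,2],[5,25,50,75,95]))
for th in ['nozzle_tiny_center','nozzle_medium_center','nozzle_large_center','nozzle_small_center','pad_a','red_clamp']:
    for d in find_in(p,th): print(th,round(d['conf'],2),np.round(d['box']))
E
```

```text
65.70646984690485 321.1203181582426 203.3762813956591 [[0.0, -0.952, -0.306, 0.079], [1.0, 0.0, 0.0, 0.002], [-0.0, -0.306, 0.952, -0.142], [0.0, 0.0, 0.0, 1.0]]
[-6.89873236e-01 -6.95359676e-04  3.77460880e-04  2.18403857e-02
  3.17351874e-01]
nozzle_medium_center 0.96 [214. 120.  57.  47.]
nozzle_medium_center 0.6 [138. 107.  61.  46.]
nozzle_medium_center 0.29 [363.  88.  59.  64.]
nozzle_large_center 0.92 [215. 254.  53.  46.]
pad_a 0.95 [352. 162.  55.  56.]
pad_a 0.87 [350. 222.  55.  54.]
pad_a 0.57 [364.  87.  59.  61.]
red_clamp 0.82 [337. 329.  54.  22.]
```

View pics/w0.png

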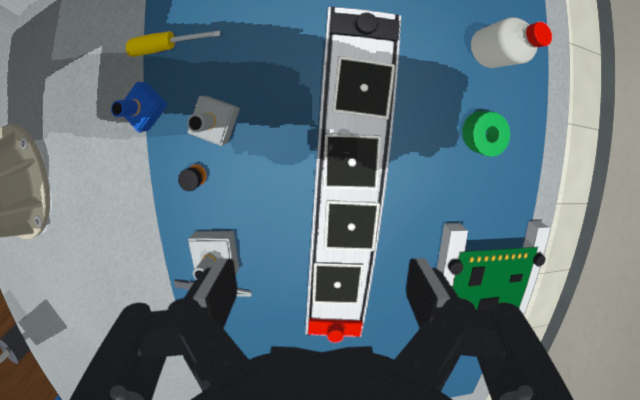

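The wrist view shows all four pads, with centre dots at about (364,88), (352,162), (351,227) and (337,285). The red clamp is at (337,330). The medium nozzle is at (213,120) and the large at (215,252).

```bash
cat > pads.py <<'E'
from h import *
def dots(img,W,seeds):
    g=img.astype(int).sum(-1)/3
    out=[]
    for (u,v) in seeds:
        b=g[v-7:v+8,u-7:u+8]; w=np.clip(b-b.min()-0.4*(b.max()-b.min()),0,None)
        yy,xx=np.mgrid[v-7:v+8,u-7:u+8]
        P=np.nansum(W[v-7:v+8,u-7:u+8]*w[...,None],(0,1))/w.sum()
        out.append(P)
        # pad plane pts: black region rectangle around
        m=(g<75)&(np.linalg.norm(W[...,:2]-P[:2],axis=-1)<.046)&(abs(W[...,2]-.023)<.006)
        q=(W[m][:,:2]*1000).astype(np.float32)
        c,sz,a=cv2.minAreaRect(q)
        print((u,v),P.round(4),'rect',np.round(c,1),np.round(sz,1),round(a,1),'med',np.median(q,0).round(1))
    return out
if __name__=='__main__':
    img=cv2.imread('pics/w0.png')[...,::-1]; W=np.load('w0.npy')
    d=dots(img,W,[(364,88),(352,162),(351,227),(337,285)])
    ws=cv2.imread('pics/scene0.png')[...,::-1]
    for n,sd in [('scene',[(347,247),(312,237),(278,232),(246,223)])]:
        pass
    # nozzle tops in wrist
    for n,(x,y) in {'medium':(.447,.065),'large':(.429,-.111),'tiny':(.397,-.245),'small':(.41,.273)}.items():
        m=(np.hypot(W[...,0]-x,W[...,1]-y)<.045)
        t=W[m&(W[...,2]>.06)&(W[...,2]<.08)]; h=W[m&(W[...,2]>.022)&(W[...,2]<.034)]
        if len(t)>5: print(n,'top',t.mean(0).round(4),len(t),cv2.minEnclosingCircle((t[:,:2]*1000).astype(np.float32)))
        if len(h)>5: print(n,'hood',cv2.minAreaRect((h[:,:2]*1000).astype(np.float32)))
E
python3 pads.py
```

```text
(364, 88) [0.607  0.0997 0.0225] rect [616.4  98.9] [78.4 71.8] 86.2 med [619.8 101.7]
(352, 162) [0.6118 0.0164 0.0231] rect [613.6  17.9] [59.1 77.5] 86.6 med [610.9  19.3]
(351, 227) [ 0.6132 -0.0634  0.0231] rect [605.2 -63. ] [55.2 71.1] 87.1 med [611.9 -61.5]
(337, 285) [ 0.5979 -0.1473  0.023 ] rect [ 601.8 -147.3] [61.4 75.9] 85.8 med [ 597.7 -145.5]
medium top [0.4491 0.0683 0.0691] 309 ((447.4071044921875, 68.46528625488281), 10.39830207824707)
medium hood ((447.5619201660156, 68.3001708984375), (48.135887145996094, 48.581661224365234), 67.55050659179688)
large top [ 0.4291 -0.1037  0.0677] 102 ((430.3231506347656, -108.554443359375), 10.211116790771484)
large hood ((431.4130859375, -99.82909393310547), (59.271636962890625, 43.30215072631836), 4.574423313140869)
```

```bash
cat > pads2.py <<'E'
from h import *
def padfit(img,W,seeds,verbose=1):
    g=cv2.cvtColor(np.ascontiguousarray(img),cv2.COLOR_RGB2GRAY); out=[]
    for (u,v) in seeds:
        sub=g[v-9:v+10,u-9:u+10]; t=(int(sub.max())+int(np.median(sub)))//2
        n,lab,st,ce=cv2.connectedComponentsWithStats((sub>t).astype(np.uint8))
        k=1+np.argmin(np.linalg.norm(ce[1:]-9,axis=1)); P=np.nanmean(W[v-9:v+10,u-9:u+10][lab==k],0)
        m=((g<t)&(np.linalg.norm(W[...,:2]-P[:2],axis=-1)<.05)).astype(np.uint8)
        m=cv2.morphologyEx(m,cv2.MORPH_OPEN,np.ones((5,5)))
        n2,l2,s2,c2=cv2.connectedComponentsWithStats(m)
        ids=[i for i in range(1,n2)]; i=max(ids,key=lambda i:s2[i,4])
        q=(W[l2==i][:,:2]*1000).astype(np.float32); c,sz,a=cv2.minAreaRect(q)
        print((u,v),'dot',P.round(4),st[k,4],'rect',np.round(c,1),np.round(sz,1),round(a,1)); out.append(P)
    return out
if __name__=='__main__':
    padfit(cv2.imread('pics/w0.png')[...,::-1],np.load('w0.npy'),[(364,88),(352,162),(351,227),(337,285)])
    padfit(cv2.imread('pics/scene0.png')[...,::-1],np.load('sceneW.npy'),[(348,247),(312,237),(278,232),(246,223)])
    padfit(cv2.imread('pics/side0.png')[...,::-1],np.load('sideW.npy'),[(337,180),(355,196),(379,211),(400,231)])
E
python3 pads2.py
```

```text
(364, 88) dot [0.624  0.1025 0.0231] 45 rect [624.2 102.6] [58.1 58.2] 83.8
(352, 162) dot [0.6117 0.0164 0.0231] 48 rect [605.2   4.6] [31.3 89.9] 82.5
(351, 227) dot [ 0.6133 -0.0635  0.023 ] 41 rect [613.2 -63.4] [57.7 57.5] 87.7
(337, 285) dot [ 0.5981 -0.1473  0.023 ] 32 rect [ 598.  -147.4] [57.7 57.6] 87.5
(348, 247) dot [0.6235 0.1004 0.023 ] 9 rect [622.7 101. ] [57.  59.1] 85.3
(312, 237) dot [0.6109 0.0155 0.0226] 9 rect [602.2  -1.7] [61.1 96.4] 67.1
(278, 232) dot [ 0.6121 -0.0648  0.0223] 10 rect [600.5 -25.7] [41.8 13.4] 22.0
(246, 223) dot [ 0.5963 -0.1493  0.0222] 10 rect [ 596.6 -149.5] [61.2 55.5] 0.6
(337, 180) dot [0.6043 0.0667 0.0192] 4 rect [601.1  69.4] [98.6 89.7] 56.8
(355, 196) dot [0.6116 0.0165 0.0225] 9 rect [610.8  -4. ] [80.1 32.9] 6.8
(379, 211) dot [ 0.6128 -0.0642  0.0227] 10 rect [588.1 -31.9] [41.5 12.1] 26.2
(400, 231) dot [ 0.5976 -0.1473  0.0227] 10 rect [ 597.3 -148.1] [58.2 57.8] 87.5
```

Request:
send_rows(
  deltas=[
    [[-3,-4,0,0,0,0],[-6,-8,0,0,0,0],[-9,-12,-1,0,0,0],[-12,-16,-2,0,0,0],[-15,-20,-4,0,0,0],[-17.7,-24.3,-6,0,0,0],[-17.7,-24.3,-6,0,0,0],[-17.7,-24.3,-6,0,0,0]],
  ],
  jaw=0,
  force=30,
)

```text
clock: 1.95
tcp_pos: [0.3968, -0.244, 0.1708]
orientation: [-0.001, 0.708, 0.706, 0.0]
wrist_force: [0.7, 0.2, 0.4]
finger_gap: 0.0427
```

```bash
cat > noz.py <<'E'
import sys
from h import *
name,x,y,zb=sys.argv[1],float(sys.argv[2]),float(sys.argv[3]),float(sys.argv[4]); r=float(sys.argv[5]) if len(sys.argv)>5 else .045
s,p=wrist(); save(name+'.png',p['img']); W=wpts(s,p); np.save(name+'.npy',W)
print('tcp',s['tcp_pos'].round(4),s['orientation'].round(4),'clock',s['clock'],'gap',s['finger_gap'].round(4),'F',s['wrist_force'].round(1))
m=(np.hypot(W[...,0]-x,W[...,1]-y)<r)
z=W[...,2]-zb
t=W[m&(z>.064)&(z<.076)]; h=W[m&(z>.024)&(z<.034)]
if len(t): c=cv2.minEnclosingCircle((t[:,:2]*1000).astype(np.float32)); print('top circ',np.round(c[0],1),round(c[1],1),'bbox',(t[:,:2].min(0)*1e3).round(1),(t[:,:2].max(0)*1e3).round(1),'z',t[:,2].mean().round(4))
if len(h): c=cv2.minAreaRect((h[:,:2]*1000).astype(np.float32)); print('hood',np.round(c[0],1),np.round(c[1],1),round(c[2],1),h[:,2].mean().round(4))
E
python3 noz.py t1 .397 -.245 0
```

```text
Traceback (most recent call last):
  File "noz.py", line 5, in <module>
    print('tcp',s['tcp_pos'].round(4),s['orientation'].round(4),'clock',s['clock'],'gap',s['finger_gap'].round(4),'F',s['wrist_force'].round(1))
                                                                                         ^^^^^^^^^^^^^^^^^^^^^
AttributeError: 'float' object has no attribute 'round'
```

View pics/t1.png

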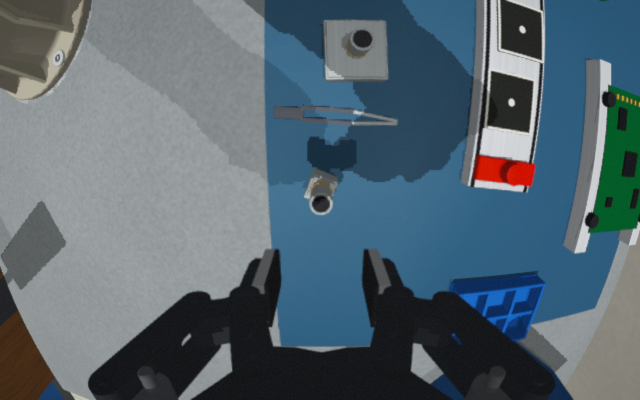

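The hover view shows the tiny nozzle at (321,200) between the fingers, the tweezers at (335,117) and the large nozzle at (357,50).

```bash
sed -i "s/s\['finger_gap'\].round(4)/round(s['finger_gap'],4)/" noz.py; sed -i 's/^z=W/W0=W;z=W/' noz.py; python3 noz.py t1b .397 -.245 0; python3 - <<'E'
import numpy as np,cv2
W=np.load('t1b.npy')
for x,y,n in [(.429,-.111,'large'),]:
    m=np.hypot(W[...,0]-x,W[...,1]-y)<.05; z=W[...,2]
    t=W[m&(z>.064)&(z<.076)]; h=W[m&(z>.024)&(z<.034)]
    print(n,cv2.minEnclosingCircle((t[:,:2]*1000).astype(np.float32)),cv2.minAreaRect((h[:,:2]*1000).astype(np.float32)))
E
```

```text
tcp [ 0.3978 -0.2432  0.1714] [-1.000e-04  7.078e-01  7.064e-01  3.000e-04] clock 2.0 gap 0.0423 F [-0.2 -0.9 -0.2]
top circ [ 397.9 -243.2] 10.2 bbox [ 388.4 -253.3] [ 406.9 -233.3] z 0.0697
hood [ 397.7 -242.8] [26.  26.5] 69.0 0.0275
large ((430.21710205078125, -109.31576538085938), 10.170022964477539) ((430.73736572265625, -109.27261352539062), (58.33031463623047, 58.39739227294922), 1.354633092880249)
```

Request:
send_rows(
  deltas=[
    [[0,0,-2,0,0,-7],[0,0,-4,0,0,-14],[0,0,-6.5,0,0,-18.5],[0,0,-9,0,0,-18.5],[0,0,-11.5,0,0,-18.5],[0,0,-13.0,0,0,-18.5],[0,0,-13.4,0,0,-18.5],[0,0,-13.4,0,0,-18.5]],
  ],
)

```text
clock: 2.85
tcp_pos: [0.3989, -0.2421, 0.0375]
orientation: [-0.0, 0.811, 0.585, 0.0]
wrist_force: [0.0, -0.5, -0.3]
finger_gap: 0.0424
```

```bash
python3 noz.py t2 .398 -.243 0
```

```text
tcp [ 0.3989 -0.2421  0.0375] [-1.000e-04  8.109e-01  5.852e-01  1.000e-04] clock 2.85 gap 0.0424 F [ 0.  -0.5 -0.3]
top circ [ 402.4 -235.4] 35.0 bbox [ 369.2 -259.4] [ 435.7 -221.2] z 0.0697
hood [ 398.1 -242.8] [26.5 26. ] 69.1 0.0275
```

View pics/t2.png

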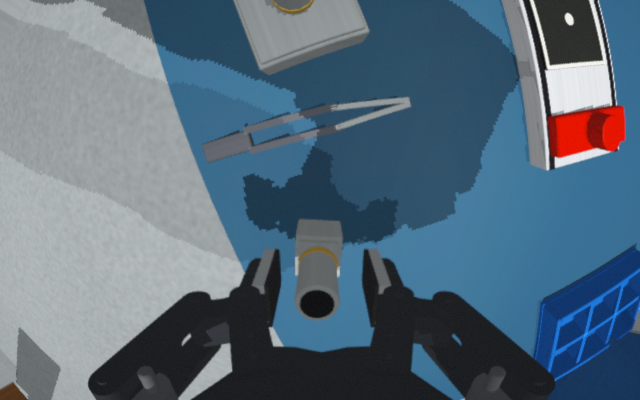

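The nozzle sits centred between the fingers, with the hood aligned. Closing now.

Request:
send_rows(
  deltas=[
    [[0,0,0,0,0,0],[0,0,0,0,0,0],[0,0,0,0,0,0],[0,0,0,0,0,0],[0,0,0,0,0,0],[0,0,0,0,0,0]],
  ],
  jaw=-1,
  force=30,
)

```text
clock: 3.5
tcp_pos: [0.3989, -0.2435, 0.0383]
orientation: [0.001, 0.812, 0.584, 0.001]
wrist_force: [1.2, 1.0, 6.3]
finger_gap: 0.0194
```

Request:
send_rows(
  deltas=[
    [[0,0,2,0,0,0],[0,0,5,0,0,0],[2,1,8,0,0,6],[6,3,9,0,0,12],[10,5,9,0,0,18.5],[14,7,9,0,0,18.5],[18,8.5,9,0,0,18.5],[20,9.6,8,0,0,18.5],[20,9.6,8,0,0,18.5],[20,9.6,8,0,0,18.5]],
  ],
)

```text
clock: 4.5
tcp_pos: [0.5973, -0.1466, 0.1164]
orientation: [-0.001, 0.707, 0.707, -0.001]
wrist_force: [-0.9, 0.2, 0.3]
finger_gap: 0.0189
```

```bash
cat > held.py <<'E'
import sys
from h import *
# held nozzle check: points in tool column; pad estimate from same picture
name,x,y=sys.argv[1],float(sys.argv[2]),float(sys.argv[3])
s,p=wrist(); save(name+'.png',p['img']); W=wpts(s,p); np.save(name+'.npy',W)
print('tcp',s['tcp_pos'].round(4),s['orientation'].round(4),'clock',s['clock'],'gap',round(s['finger_gap'],4),'F',s['wrist_force'].round(1))
T=s['tcp_pos']; m=np.hypot(W[...,0]-T[0],W[...,1]-T[1])<.05
zz=W[...,2][m]; print('z hist',np.histogram(zz[~np.isnan(zz)],np.arange(0,.26,.01))[0])
g=p['img'].astype(int).sum(-1)
b=(g>450)&(np.hypot(W[...,0]-x,W[...,1]-y)<.007)&(abs(W[...,2]-.023)<.006)
if b.sum(): print('dot',W[b].mean(0).round(4),b.sum(), np.argwhere(b).mean(0))
E
python3 held.py t3 .598 -.147
```

```text
tcp [ 0.5973 -0.1466  0.1164] [-9.000e-04  7.068e-01  7.074e-01 -7.000e-04] clock 4.5 gap 0.0189 F [-0.9  0.2  0.3]
z hist [ 319 2095 5990    0    0    0    0   29  263  294  758  359  797 1047
 2328 1074 2728 5007 4429 6258 7072 3041    0    0    0]
dot [ 0.5968 -0.1473  0.0229] 63 [208.11111111 318.88888889]
```

View pics/t3.png

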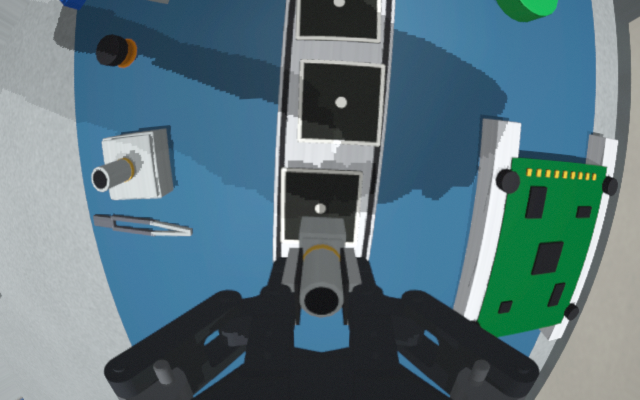

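```bash
cat > hh.py <<'E'
import sys,numpy as np,cv2
n,x,y,z0=sys.argv[1],*map(float,sys.argv[2:5])  # x,y tcp; z0 underside
W=np.load(n+'.npy'); z=W[...,2]-z0; m=np.hypot(W[...,0]-x,W[...,1]-y)<.045
u,v=np.meshgrid(np.arange(640),np.arange(400))
for lo,hi,l in [(.065,.075,'top'),(.033,.06,'neck'),(.022,.032,'hoodtop'),(-.003,.025,'hoodside')]:
    k=m&(z>lo)&(z<hi)
    if k.sum()<10: continue
    q=W[k]; print(l,k.sum(),'px',u[k].min(),u[k].max(),v[k].min(),v[k].max(),'min',q.min(0).round(4),'max',q.max(0).round(4))
    if l in('hoodtop',): print(cv2.minAreaRect((q[:,:2]*1000).astype(np.float32)))
E
python3 hh.py t3 .5973 -.1466 .0795
```

```text
top 2413 px 267 375 271 324 min [ 0.5757 -0.1574  0.1445] max [ 0.622  -0.1339  0.1545]
neck 2111 px 270 372 244 286 min [ 0.5756 -0.1459  0.1125] max [ 0.6221 -0.1338  0.1395]
hoodtop 722 px 299 345 231 254 min [ 0.5865 -0.1445  0.1016] max [ 0.6121 -0.1333  0.1115]
((599.3483276367188, -139.04315185546875), (11.206618309020996, 25.652002334594727), 89.24938201904297)
hoodside 939 px 299 345 216 247 min [ 0.5865 -0.1433  0.0784] max [ 0.6125 -0.133   0.1045]
```

Request:
send_rows(
  deltas=[
    [[-0.15,-0.07,-2,0,0,0],[-0.15,-0.07,-4,0,0,0],[-0.15,-0.07,-5,0,0,0],[-0.15,-0.07,-5.5,0,0,0],[-0.15,-0.07,-5.6,0,0,0],[-0.15,-0.07,-5.65,0,0,0],[-0.15,-0.07,-5.65,0,0,0]],
  ],
)

```text
clock: 5.25
tcp_pos: [0.597, -0.148, 0.0616]
orientation: [0.001, 0.707, 0.707, 0.0]
wrist_force: [-0.2, 0.1, -1.0]
finger_gap: 0.019
```

```bash
python3 held.py t4 .598 -.147; python3 hh.py t4 .597 -.147 .023
```

```text
tcp [ 0.597  -0.148   0.0616] [7.000e-04 7.072e-01 7.071e-01 3.000e-04] clock 5.25 gap 0.019 F [-0.2  0.1 -1. ]
z hist [ 443 2868 7278  270  551  483  554  979 1129 2382 1535 5066 3335 5810
 6313 6194  712    0    0    0    0    0    0    0    0]
top 2185 px 267 375 270 322 min [ 0.5753 -0.1588  0.088 ] max [ 0.6216 -0.1353  0.098 ]
neck 1940 px 271 371 244 284 min [ 0.5753 -0.1473  0.056 ] max [ 0.6218 -0.1354  0.083 ]
hoodtop 758 px 299 345 229 254 min [ 0.5863 -0.1464  0.045 ] max [ 0.612  -0.1348  0.055 ]
((599.0673828125, -140.48243713378906), (25.692272186279297, 11.556999206542969), 0.6633807420730591)
hoodside 7310 px 262 387 163 271 min [ 0.559 -0.177  0.02 ] max [ 0.6418 -0.1024  0.048 ]
```

View pics/t4.png

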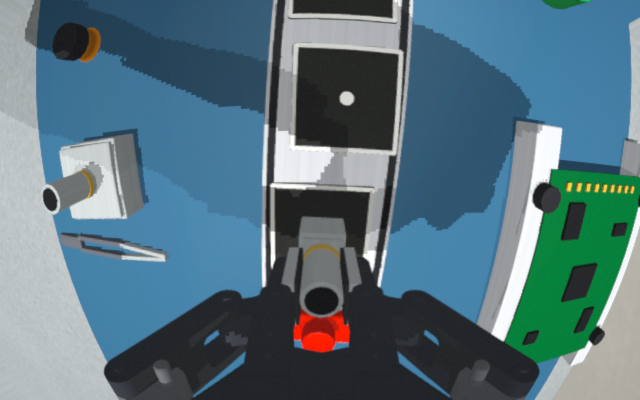

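Request:
send_rows(
  deltas=[
    [[0,0,-0.05,0,0,0],[0,0,-0.1,0,0,0],[0,0,-0.1,0,0,0]],
  ],
)

```text
clock: 5.6
tcp_pos: [0.5971, -0.1478, 0.0613]
orientation: [0.001, 0.707, 0.707, 0.0]
wrist_force: [-2.0, 0.6, 6.2]
finger_gap: 0.0192
```

Contact is made (6 N). Releasing and retreating.

Request:
send_rows(
  deltas=[
    [[0,0,0,0,0,0],[0,0,0,0,0,0],[0,0,0,0,0,0],[0,0,1,0,0,0],[0,0,4,0,0,0],[0,0,8,0,0,0],[-0.5,3,10,0,0,0],[-0.5,7.5,10,0,0,0],[-0.5,7.5,10,0,0,0]],
  ],
  jaw=0,
)

```text
clock: 6.5
tcp_pos: [0.5917, -0.0687, 0.1618]
orientation: [0.0, 0.705, 0.709, 0.001]
wrist_force: [-0.1, -0.3, -1.1]
finger_gap: 0.0427
```

```bash
python3 noz.py t5 .598 -.147 .023; python3 - <<'E'
import sys; sys.path.insert(0,'.')
from h import *
q=read_camera('side'); save('s5.png',cv2.resize(q['img'][130:310,230:470],None,fx=3,fy=3))
E
```

```text
tcp [ 0.5917 -0.0687  0.1618] [3.000e-04 7.055e-01 7.087e-01 1.200e-03] clock 6.5 gap 0.0427 F [-0.1 -0.3 -1.1]
top circ [ 598.7 -148.3] 10.8 bbox [ 589.5 -158.5] [ 608.2 -137.9] z 0.0924
hood [ 598.7 -148.4] [26.8 26.6] 88.1 0.0506
```

View pics/t5.png

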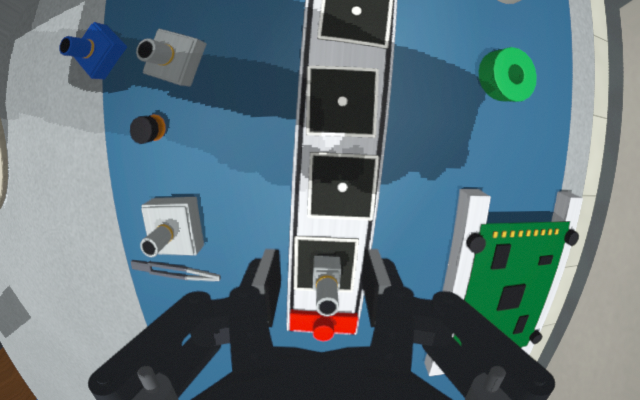

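View pics/s5.png

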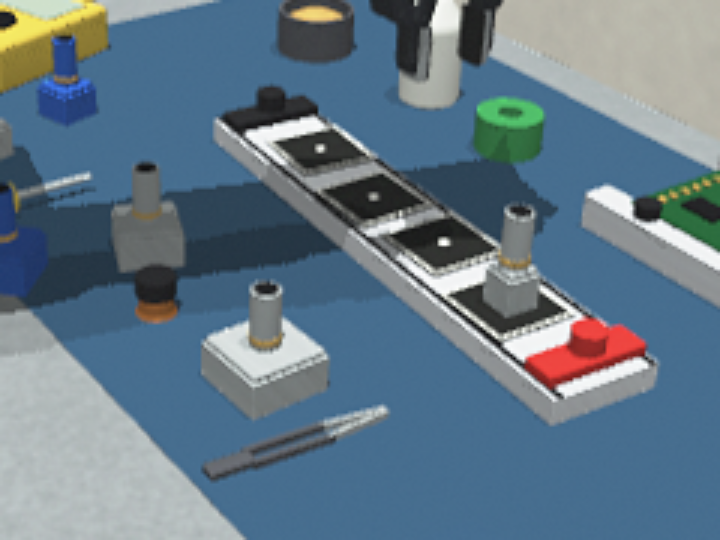

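```bash
python3 noz.py t6 .598 -.147 .023; python3 - <<'E'
import sys; sys.path.insert(0,'.')
from h import *
from pads2 import padfit
padfit(cv2.imread('pics/t6.png')[...,::-1],np.load('t6.npy'),[(343,101),(342,187)])
print(get_state()['joint_pos'],get_state()['tcp_pos'])
E
```

```text
tcp [ 0.5917 -0.0718  0.1605] [5.000e-04 7.063e-01 7.079e-01 1.000e-04] clock 6.6 gap 0.0429 F [ 0.2  0.1 -0.6]
top circ [ 599.1 -148.1] 10.3 bbox [ 589.2 -158. ] [ 608.4 -137.8] z 0.0924
hood [ 598.8 -148.2] [27.  26.5] 87.4 0.0504
(343, 101) dot [0.6117 0.0163 0.0231] 71 rect [611.7  16.6] [57.8 58.3] 88.0
(342, 187) dot [ 0.6132 -0.0638  0.0229] 67 rect [612.2 -66.8] [33.4 98.1] 89.0
[-2.56661258e-01  3.81673932e-01 -3.16248421e-02  1.15699890e+00
 -3.94463366e-04  1.31335707e+00] [ 0.59162753 -0.07268557  0.16014009]
```

Request:
send_rows(
  deltas=[
    [[-2,4,0,0,0,5],[-4,8,0,0,0,10],[-6,12,0,0,0,14],[-8,16,0,0,0,14],[-10,20,0,0,0,14],[-12,24,0,0,0,14],[-14.5,28,0,0,0,14],[-17,32,0,0,0,14],[-18.2,34.9,0,0,0,14],[-18.2,34.9,0,0,0,14],[-18.2,34.9,0,0,0,14],[-18.2,34.9,0,0,0,14]],
  ],
)

```text
clock: 7.85
tcp_pos: [0.4104, 0.2751, 0.1596]
orientation: [0.0, 0.616, 0.787, -0.0]
wrist_force: [0.1, -0.3, 0.2]
finger_gap: 0.0429
```

```bash
python3 noz.py u1 .411 .276 0
```

```text
tcp [0.4104 0.2751 0.1596] [ 2.000e-04  6.164e-01  7.874e-01 -2.000e-04] clock 7.85 gap 0.0429 F [ 0.1 -0.3  0.2]
top circ [411.1 277.1] 10.3 bbox [401.1 267.4] [421.  286.9] z 0.0698
hood [411.1 277.3] [36.2 36. ] 10.2 0.0284
```

View pics/u1.png

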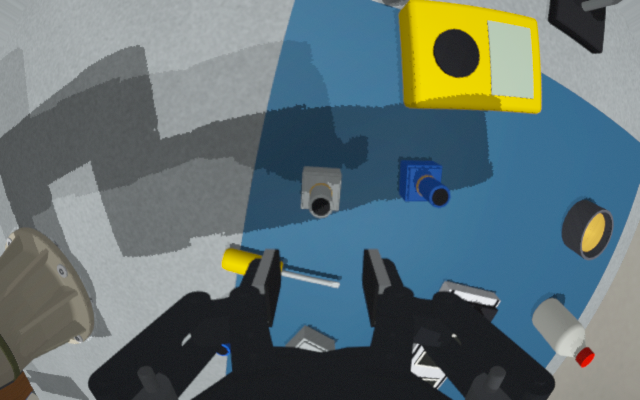

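The small nozzle is at (321,190); its hood measures 36 mm and it is steel. The blue one at (425,182) stays. Descending.

Request:
send_rows(
  deltas=[
    [[-0.05,0.03,-3,0,0,0],[-0.05,0.03,-6,0,0,0],[-0.05,0.03,-9,0,0,0],[-0.05,0.03,-11.5,0,0,0],[-0.05,0.03,-12.3,0,0,0],[-0.05,0.03,-12.3,0,0,0],[-0.05,0.03,-12.3,0,0,0]],
  ],
)

```text
clock: 8.6
tcp_pos: [0.4101, 0.2764, 0.0377]
orientation: [0.0, 0.616, 0.788, 0.001]
wrist_force: [0.1, -0.8, 0.1]
finger_gap: 0.0426
```

Request:
send_rows(
  deltas=[
    [[0,0,0,0,0,0],[0,0,0,0,0,0],[0,0,0,0,0,0],[0,0,0,0,0,0],[0,0,0,0,0,0],[0,0,0,0,0,0]],
  ],
  jaw=-1,
  force=30,
)

```text
clock: 9.2
tcp_pos: [0.4101, 0.277, 0.0381]
orientation: [0.001, 0.616, 0.788, 0.001]
wrist_force: [0.2, -0.4, 6.4]
finger_gap: 0.0193
```

Request:
send_rows(
  deltas=[
    [[0,0,3,0,0,0],[0,0,7,0,0,0],[2,-2,10,0,0,0],[4,-6,11,0,0,-6],[6,-10,11,0,0,-12.5],[8,-14,11,0,0,-12.5],[10,-18,11,0,0,-12.5],[12,-22,11,0,0,-12.5],[15,-26,11,0,0,-12.5],[17.5,-30,10,0,0,-12.5],[20.2,-34,8,0,0,-12.5],[20.2,-34,8,0,0,-12.5]],
  ],
)

```text
clock: 10.4
tcp_pos: [0.6125, -0.0681, 0.1137]
orientation: [-0.0, 0.7, 0.714, -0.001]
wrist_force: [-0.3, 0.5, -0.1]
finger_gap: 0.0193
```

Request:
send_rows(
  deltas=[
    [[0,0,0,0,0,0],[0,0,0,0,0,0]],
  ],
)

```text
clock: 10.6
tcp_pos: [0.6103, -0.0626, 0.1168]
orientation: [-0.001, 0.698, 0.716, -0.0]
wrist_force: [0.2, 0.2, -1.4]
finger_gap: 0.0189
```

```bash
python3 held.py u2 .613 -.064;  python3 hh.py u2 .612 -.0635 .0798
```

```text
tcp [ 0.6103 -0.0626  0.1168] [-6.000e-04  6.976e-01  7.165e-01 -1.000e-04] clock 10.6 gap 0.0189 F [ 0.2  0.2 -1.4]
z hist [ 236 2139 4863    0    0    0    0   14  323  384 1662  325  791 1010
 2361 1084 2620 5069 4313 6296 7008 3284    0    0    0]
dot [ 0.6131 -0.0618  0.0229] 16 [206.25   322.8125]
top 2435 px 267 375 271 324 min [ 0.5884 -0.0733  0.1448] max [ 0.6348 -0.0496  0.1548]
neck 2069 px 270 372 243 284 min [ 0.5884 -0.0615  0.1128] max [ 0.6349 -0.0497  0.1398]
hoodtop 1611 px 289 356 220 253 min [ 0.5938 -0.0601  0.1018] max [ 0.6305 -0.0433  0.1117]
((612.2735595703125, -51.79067611694336), (15.95858097076416, 36.49899673461914), 88.1147232055664)
hoodside 1213 px 289 356 208 246 min [ 0.5938 -0.0592  0.0785] max [ 0.6305 -0.0432  0.1048]
```

View pics/u2.png

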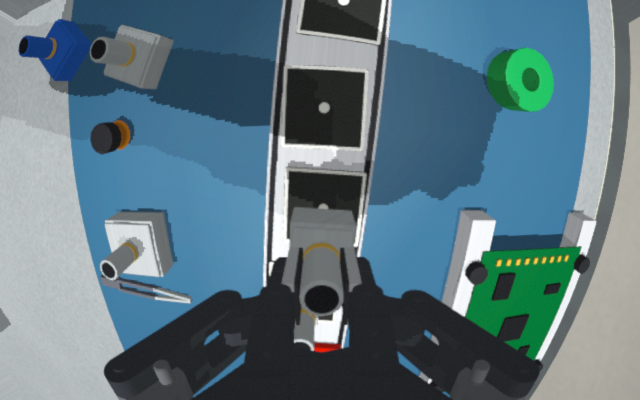

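Request:
send_rows(
  deltas=[
    [[0,-0.12,-2,0,0,0],[0,-0.12,-4,0,0,0],[0,-0.12,-5.2,0,0,0],[0,-0.12,-5.6,0,0,0],[0,-0.12,-5.7,0,0,0],[0,-0.12,-5.75,0,0,0],[0,-0.12,-5.75,0,0,0]],
  ],
)

```text
clock: 11.35
tcp_pos: [0.6107, -0.0635, 0.0612]
orientation: [0.0, 0.697, 0.717, 0.0]
wrist_force: [-2.2, 0.8, 4.5]
finger_gap: 0.019
```

Request:
send_rows(
  deltas=[
    [[0,0,0,0,0,0],[0,0,0,0,0,0],[0,0,0,0,0,0],[0,0,1,0,0,0],[0,0,4,0,0,0],[0,0,8,0,0,0],[0,3,10,0,0,0],[0,7.5,10,0,0,0],[0,7.5,10,0,0,0],[0,7.5,10,0,0,0]],
  ],
  jaw=0,
)

```text
clock: 12.35
tcp_pos: [0.6111, 0.0113, 0.16]
orientation: [0.0, 0.697, 0.717, 0.0]
wrist_force: [0.6, -0.5, 0.1]
finger_gap: 0.0428
```

```bash
python3 noz.py u3 .613 -.064 .023
```

```text
tcp [0.6111 0.0113 0.16  ] [4.000e-04 6.970e-01 7.171e-01 1.000e-04] clock 12.35 gap 0.0428 F [ 0.6 -0.5  0.1]
top circ [612. -63.] 10.4 bbox [602.2 -73.5] [621.4 -53. ] z 0.0924
hood [611.9 -62.8] [36.5 35.8] 88.1 0.0515
```

View pics/u3.png

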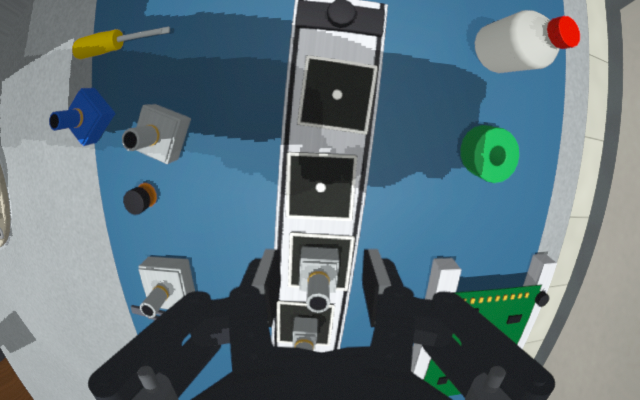

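The small nozzle is standing centred on pad B. Next, the medium.

Request:
send_rows(
  deltas=[
    [[-4,1.5,0,0,0,-7],[-8,3,0,0,0,-14],[-12,4.5,0,0,0,-20.5],[-16.6,5.9,0,0,0,-20.5],[-16.6,5.9,0,0,0,-20.5],[-16.6,5.9,0,0,0,-20.5],[-16.6,5.9,0,0,0,-20.5]],
  ],
)

```text
clock: 13.1
tcp_pos: [0.4466, 0.0685, 0.1598]
orientation: [0.001, 0.815, 0.58, 0.001]
wrist_force: [-1.1, -0.2, 0.0]
finger_gap: 0.0427
```

```bash
python3 noz.py v1 .4474 .0684 0
```

```text
tcp [0.4466 0.0685 0.1598] [7.000e-04 8.145e-01 5.801e-01 7.000e-04] clock 13.1 gap 0.0427 F [-1.1 -0.2  0. ]
top circ [447.3  68.8] 10.3 bbox [437.5  58.7] [457.4  78.5] z 0.0696
hood [447.5  68.4] [47.9 47.2] 67.5 0.0289
```

View pics/v1.png

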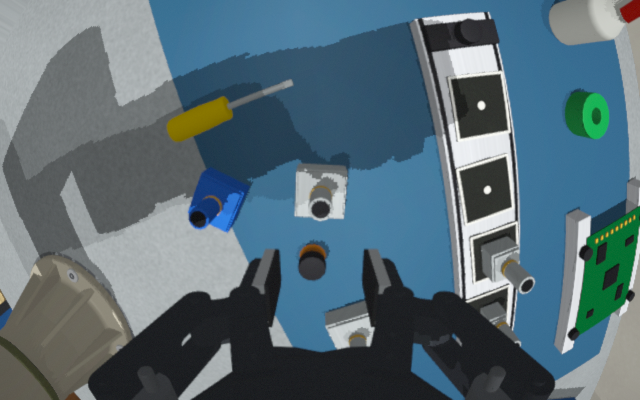

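The medium steel nozzle at (321,190) measures 47.5 mm; the blue one at (215,200) stays clear of the fingers.

Request:
send_rows(
  deltas=[
    [[0,0,-3,0,0,0],[0,0,-6,0,0,0],[0,0,-9,0,0,0],[0,0,-11.5,0,0,0],[0,0,-12.1,0,0,0],[0,0,-12.1,0,0,0],[0,0,-12.1,0,0,0]],
  ],
)

```text
clock: 13.85
tcp_pos: [0.4465, 0.0691, 0.0392]
orientation: [0.0, 0.814, 0.581, 0.001]
wrist_force: [0.3, -0.1, 0.8]
finger_gap: 0.0426
```

Request:
send_rows(
  deltas=[
    [[0,0,0,0,0,0],[0,0,0,0,0,0],[0,0,0,0,0,0],[0,0,0,0,0,0],[0,0,0,0,0,0],[0,0,0,0,0,0]],
  ],
  jaw=-1,
  force=35,
)

```text
clock: 14.45
tcp_pos: [0.4464, 0.0693, 0.0397]
orientation: [0.001, 0.814, 0.581, 0.001]
wrist_force: [0.1, 0.2, 6.0]
finger_gap: 0.019
```

Request:
send_rows(
  deltas=[
    [[0,0,3,0,0,0],[0,0,7,0,0,0],[3,-1,10,0,0,7],[7,-2,10,0,0,14],[11,-3.5,10,0,0,20.5],[14.5,-4.5,9,0,0,20.5],[16.5,-5.3,8,0,0,20.5],[16.5,-5.3,8,0,0,20.5],[16.5,-5.3,8,0,0,20.5],[16.5,-5.3,8,0,0,20.5]],
  ],
)

```text
clock: 15.45
tcp_pos: [0.609, 0.0168, 0.1186]
orientation: [-0.0, 0.698, 0.716, -0.0]
wrist_force: [0.1, 0.5, -0.8]
finger_gap: 0.0188
```

```bash
python3 held.py v2 .612 .016;  python3 hh.py v2 .610 .016 .08
```

```text
tcp [0.609  0.0168 0.1186] [-3.000e-04  6.977e-01  7.164e-01 -2.000e-04] clock 15.45 gap 0.0188 F [ 0.1  0.5 -0.8]
z hist [ 345 1736 3790    0    0    0    0   22  403  449 3052  298  691 1002
 2337  972 2142 5238 3759 6282 6862 4528    3    0    0]
top 2110 px 267 375 269 323 min [0.5873 0.0061 0.145 ] max [0.6336 0.0298 0.155 ]
neck 1943 px 271 372 244 282 min [0.5873 0.0171 0.113 ] max [0.6337 0.0299 0.14  ]
hoodtop 2982 px 280 366 211 256 min [0.5874 0.0134 0.102 ] max [0.6347 0.0403 0.1119]
((610.998779296875, 26.722728729248047), (26.851898193359375, 47.193599700927734), 89.691162109375)
hoodside 1571 px 280 366 199 256 min [0.5874 0.0134 0.0786] max [0.6347 0.0404 0.105 ]
```

View pics/v2.png

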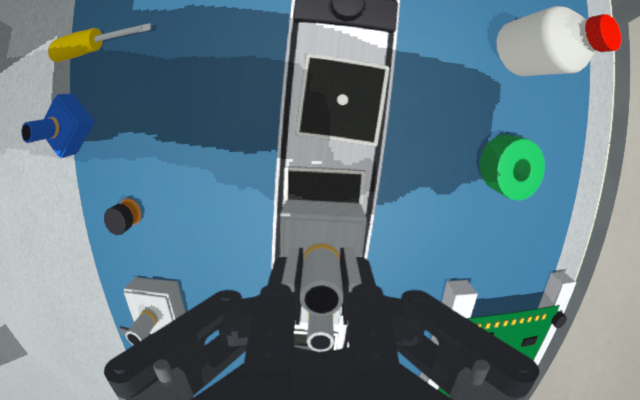

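Request:
send_rows(
  deltas=[
    [[0.03,-0.03,-2,0,0,0],[0.03,-0.03,-4,0,0,0],[0.03,-0.03,-5.2,0,0,0],[0.03,-0.03,-5.6,0,0,0],[0.03,-0.03,-5.7,0,0,0],[0.03,-0.03,-5.75,0,0,0],[0.03,-0.03,-5.75,0,0,0]],
  ],
)

```text
clock: 16.2
tcp_pos: [0.6094, 0.0165, 0.0628]
orientation: [-0.0, 0.698, 0.716, -0.0]
wrist_force: [-4.6, 1.2, 7.2]
finger_gap: 0.019
```

Request:
send_rows(
  deltas=[
    [[0,0,0,0,0,0],[0,0,0,0,0,0],[0,0,0,0,0,0],[0,0,1,0,0,0],[0,0,4,0,0,0],[0,0,8,0,0,0],[0,3,10,0,0,0],[0,6.5,10,0,0,0],[0,6.5,10,0,0,0],[0,6.5,10,0,0,0]],
  ],
  jaw=0,
)

```text
clock: 17.2
tcp_pos: [0.6103, 0.0817, 0.1613]
orientation: [0.0, 0.697, 0.717, 0.0]
wrist_force: [-0.4, 0.4, -0.1]
finger_gap: 0.0425
```

```bash
python3 noz.py v3 .612 .016 .023; python3 - <<'E'
import sys; sys.path.insert(0,'.')
import h,cv2,numpy as np
W=np.load('v3.npy'); g=cv2.imread('pics/v3.png',0)
m=(g>150)&(np.hypot(W[...,0]-.624,W[...,1]-.1025)<.01)
print(W[m].mean(0),m.sum(),np.argwhere(m).mean(0))
E
```

```text
tcp [0.6103 0.0817 0.1613] [3.000e-04 6.972e-01 7.169e-01 0.000e+00] clock 17.2 gap 0.0425 F [-0.4  0.4 -0.1]
top circ [611.2  15.7] 10.5 bbox [601.4   5.3] [620.4  26.2] z 0.0924
hood [611.2  16. ] [47.8 47.2] 88.0 0.0518
[0.62401899 0.10263598 0.02312439] 16 [170.6875 334.75  ]
```

View pics/v3.png

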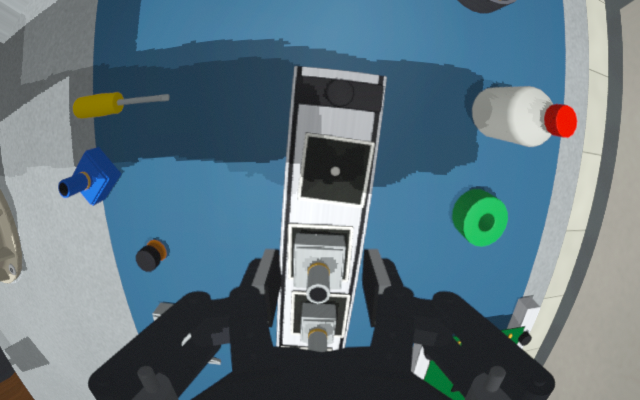

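Request:
send_rows(
  deltas=[
    [[-3.5,-3.5,0,0,0,6],[-7,-7,0,0,0,6],[-10.5,-10.5,0,0,0,6],[-14,-14,0,0,0,6],[-17,-17.5,0,0,0,6],[-18.1,-19,0,0,0,6],[-18.1,-19,0,0,0,6],[-18.1,-19,0,0,0,6],[-18.1,-19,0,0,0,6]],
  ],
)

```text
clock: 18.15
tcp_pos: [0.4298, -0.1088, 0.1608]
orientation: [0.0, 0.659, 0.752, 0.0]
wrist_force: [-0.3, -1.0, 0.1]
finger_gap: 0.0423
```

```bash
python3 noz.py x1 .4304 -.1093 0 .05
```

```text
tcp [ 0.4298 -0.1088  0.1608] [0.000e+00 6.593e-01 7.519e-01 1.000e-04] clock 18.15 gap 0.0423 F [-0.3 -1.   0.1]
top circ [ 430.2 -109.1] 10.3 bbox [ 420.7 -118.4] [440.3 -98.9] z 0.0696
hood [ 430.6 -109.3] [58.2 59.4] 2.3 0.0291
```

View pics/x1.png

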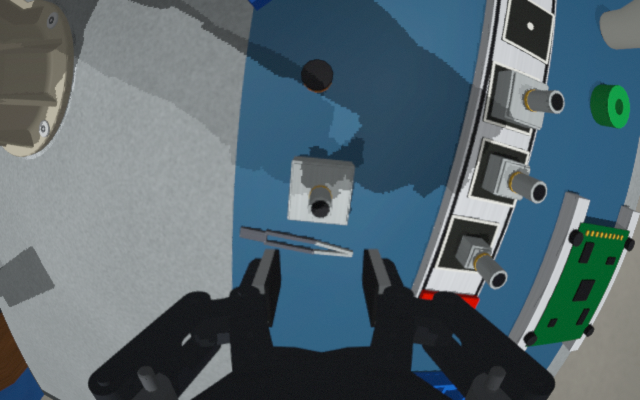

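The large nozzle at (321,190) has a 58 mm hood. The other three stand on pads A to C.

Request:
send_rows(
  deltas=[
    [[0,0,-3,0,0,0],[0,0,-6,0,0,0],[0,0,-9,0,0,0],[0,0,-11.5,0,0,0],[0,0,-12.2,0,0,0],[0,0,-12.2,0,0,0],[0,0,-12.2,0,0,0]],
  ],
)

```text
clock: 18.9
tcp_pos: [0.4303, -0.1089, 0.0397]
orientation: [0.001, 0.659, 0.752, 0.0]
wrist_force: [0.5, -0.7, 0.6]
finger_gap: 0.0427
```

Request:
send_rows(
  deltas=[
    [[0,0,0,0,0,0],[0,0,0,0,0,0],[0,0,0,0,0,0],[0,0,0,0,0,0],[0,0,0,0,0,0],[0,0,0,0,0,0]],
  ],
  jaw=-1,
  force=40,
)

```text
clock: 19.5
tcp_pos: [0.4303, -0.1093, 0.0399]
orientation: [0.001, 0.659, 0.752, 0.001]
wrist_force: [-0.1, 1.1, 6.8]
finger_gap: 0.0186
```

Request:
send_rows(
  deltas=[
    [[0,0,3,0,0,0],[0,0,7,0,0,0],[0,2,11,0,0,0],[0,6,12,0,0,-4],[2,10,12,0,0,-8],[5,14,12,0,0,-8],[9,17,12,0,0,-8],[13,19,12,0,0,-8],[17,21.1,12,0,0,-8],[19.4,21.1,10,0,0,-8],[19.4,21.1,8,0,0,-8],[19.4,21.1,8,0,0,-8]],
  ],
)

```text
clock: 20.7
tcp_pos: [0.6213, 0.1021, 0.115]
orientation: [-0.002, 0.71, 0.704, -0.003]
wrist_force: [-0.3, -0.3, -1.9]
finger_gap: 0.019
```

Request:
send_rows(
  deltas=[
    [[0,0,0,0,0,0],[0,0,0,0,0,0],[0,0,0,0,0,0]],
  ],
)

```text
clock: 21.0
tcp_pos: [0.6238, 0.1019, 0.1205]
orientation: [0.001, 0.71, 0.704, 0.001]
wrist_force: [-0.2, -0.1, -1.1]
finger_gap: 0.0189
```

```bash
python3 held.py x2 .624 .1025;  python3 hh.py x2 .623 .1026 .08
```

```text
tcp [0.6238 0.1019 0.1205] [0.0008 0.7103 0.7039 0.0009] clock 21.0 gap 0.0189 F [-0.2 -0.1 -1.1]
z hist [ 115 1421 2761    0    0    0    0    0  386  487 2687 2843  563  979
 1407 1973 1737 5184 3429 6165 6567 5559  297    0    0]
top 2188 px 267 375 267 317 min [0.6023 0.0913 0.145 ] max [0.6483 0.1146 0.155 ]
neck 1758 px 271 371 240 277 min [0.6023 0.1043 0.1132] max [0.6485 0.1146 0.14  ]
hoodtop 5179 px 269 379 195 275 min [0.5944 0.0863 0.102 ] max [0.6575 0.1344 0.112 ]
((626.0672607421875, 107.26338195800781), (48.85055160522461, 58.6484489440918), 83.49052429199219)
hoodside 1188 px 270 379 186 260 min [0.5961 0.0954 0.0801] max [0.6575 0.1345 0.105 ]
```

View pics/x2.png

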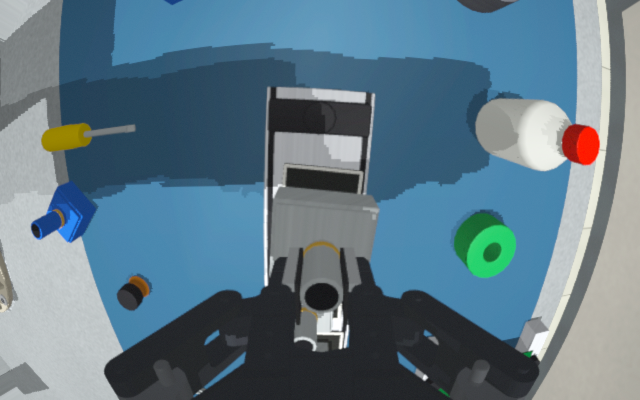

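Request:
send_rows(
  deltas=[
    [[-0.08,0,-2,0,0,0],[-0.08,0,-4,0,0,0],[-0.08,0,-5.2,0,0,0],[-0.08,0,-5.6,0,0,0],[-0.08,0,-5.7,0,0,0],[-0.08,0,-5.75,0,0,0],[-0.08,0,-5.75,0,0,0]],
  ],
)

```text
clock: 21.75
tcp_pos: [0.6224, 0.1021, 0.0631]
orientation: [0.0, 0.71, 0.704, 0.0]
wrist_force: [-3.7, 0.3, 4.9]
finger_gap: 0.0189
```

Request:
send_rows(
  deltas=[
    [[0,0,0,0,0,0],[0,0,0,0,0,0],[0,0,0,0,0,0],[0,0,1,0,0,0],[0,0,4,0,0,0],[0,0,8,0,0,0],[-1,0,12,0,0,0],[-4,-3,16,0,0,0],[-6,-6,18,0,0,0],[-6,-6,18,0,0,0],[-6,-6,18,0,0,0],[-6,-6,18,0,0,0]],
  ],
  jaw=0,
)

```text
clock: 22.95
tcp_pos: [0.5626, 0.0425, 0.2408]
orientation: [-0.0, 0.71, 0.704, -0.0]
wrist_force: [0.3, 0.6, -0.7]
finger_gap: 0.0425
```

```bash
for a in ".624 .1026" ".612 .016" ".613 -.064" ".598 -.147"; do set -- $a; python3 noz.py f${1#.}_$RANDOM $1 $2 .023; done; cp $(ls -t pics/f*.png|head -1) pics/final_w.png;  python3 - <<'E'
import sys; sys.path.insert(0,'.')
from h import *
q=read_camera('side'); a=q['img'][120:280,280:480]; q=read_camera('scene'); b=q['img'][160:300,190:420]
save('fs.png',cv2.resize(a,None,fx=3,fy=3)); save('fc.png',cv2.resize(b,None,fx=3,fy=3))
E
```

```text
tcp [0.5626 0.0425 0.2408] [-3.000e-04  7.101e-01  7.041e-01 -0.000e+00] clock 22.95 gap 0.0425 F [ 0.3  0.6 -0.7]
top circ [623.7 102.4] 10.2 bbox [614.2  92.7] [633.7 112. ] z 0.0929
hood [623.7 102.7] [58.7 58.4] 84.0 0.0521
tcp [0.5625 0.0427 0.2402] [-6.000e-04  7.100e-01  7.042e-01 -4.000e-04] clock 23.0 gap 0.0431 F [-0.  -0.6 -0. ]
top circ [610.8  15.6] 10.3 bbox [600.9   6.9] [620.   25.7] z 0.0926
hood [610.9  15.9] [47.5 47.4] 89.8 0.0519
tcp [0.5624 0.0428 0.24  ] [-8.000e-04  7.099e-01  7.044e-01 -6.000e-04] clock 23.05 gap 0.0423 F [-1.4  0.6 -0.6]
top circ [607.6 -62.4] 8.7 bbox [601.8 -71.1] [608.6 -53.7] z 0.0919
hood [603.4 -62.5] [35.3 19.1] 87.4 0.0516
tcp [0.5624 0.0428 0.2399] [-9.000e-04  7.098e-01  7.044e-01 -7.000e-04] clock 23.1 gap 0.0427 F [ 0.2 -0.3 -0.1]
top circ [ 598.5 -147.2] 10.1 bbox [ 589.2 -156.8] [ 608.1 -137.3] z 0.0922
hood [ 598.6 -146.8] [25.  26.9] 84.4 0.0507
```

View pics/final_w.png

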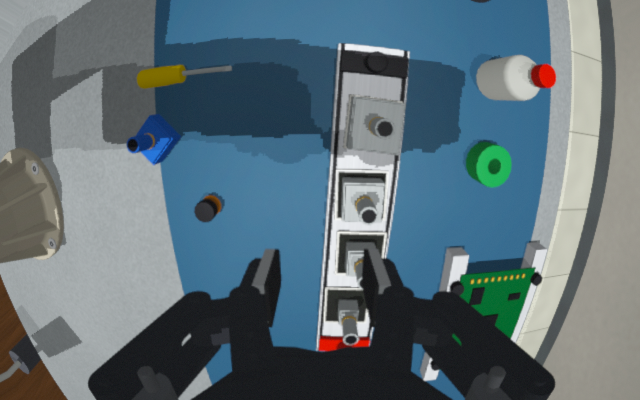

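View pics/fs.png

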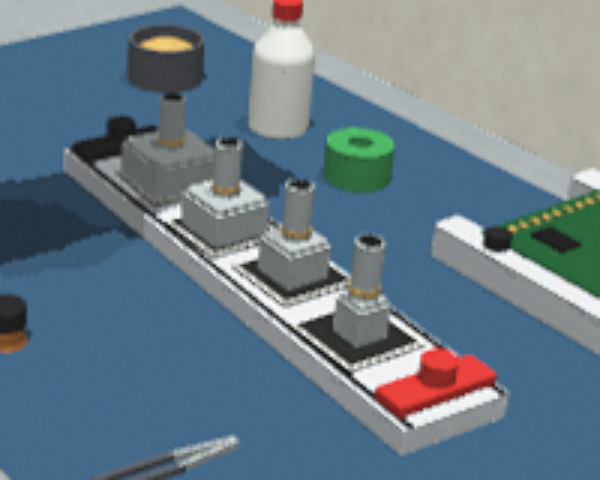

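View pics/fc.png

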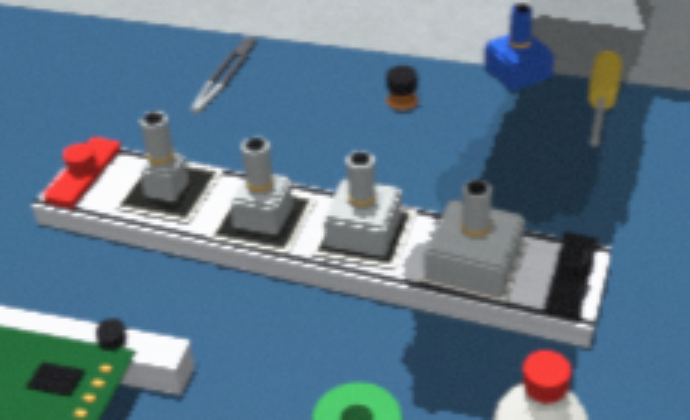

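All four stand upright in order, starting from the red clamp, each within about 1 mm of its pad centre. The gripper is clear of everything.

```bash
python3 -c "
from workcell import *
print(hand_in())"
```

```text
the job is handed in; nothing more can be done
None
```

All four steel nozzles now stand upright on the rail in size order: tiny next to the red clamp, then small, medium and large on the far pad. I handed the job in at about 23 s of the 96 s limit. The blue look-alikes were left alone.

**Position:** My last checks put each nozzle within about 1 mm of its pad centre, all standing freely with the open gripper well clear. In the last wrist picture a finger partly hid the small nozzle. Its position therefore comes from the clear view just after it was placed, and the final side and scene pictures show it upright on its pad.

**Camera disagreement:** For the nozzles the fixed cameras disagreed with each other by about 5–9 mm, so I relied on the wrist camera. It had its own offset of about 1–2 mm, which I corrected for when placing.

**Forces:** Wrist force stayed under about 10 N at every reading.

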